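# Crank the board lift level with the deck

## Robot

A 6-joint arm with a two-finger parallel gripper is mounted at the origin on a cart in front of the work surface, level with it; the furniture and walls round the work are solid. World frame = base frame: x ahead of the robot, y to its left, z up, the work surface at z = 0. Lengths are in m, angles in rad, forces in N, time in s.
With the tool pointing down it reaches from about 0.35 to 0.925 m from the base axis. Payload 6.4 kg.
Tool frame: the origin (TCP) lies midway between the tips of the shut fingers; the grasp point (between the pads) lies 19 mm behind it; z points along the fingers, y is the line along which they close (so a half turn about z gives the same grasp; the last joint's range is limited). The gripper opens to 85 mm and grips with 20 to 120 N. Pads are 22 mm wide; open, the fingers measure 114 mm over their backs; the gripper's body (76 mm by 85 mm) begins 54 mm behind the grasp point. The pads swing forward as they close: fully open they stand 13 mm farther back than shut.
Start: joints at [0.938, 0.245, 1.558, -0, 1.339, -0.174], TCP at [0.288, 0.583, 0.231] pointing down, gripper open.
Joint ranges: [-3.13, 3.13], [-1.02, 2.26], [0.13, 2.54], [-0.95, 4.09], [0.21, 2.88], [-2.74, 2.74]. Speed limits (rad/s): [2.57, 2.57, 3.14, 3.14, 3.14, 3.14].

## Interface

Orientations are given as a unit quaternion [w, x, y, z].
In Python, from cell import manip gives the robot as it stands.
- The arm moves only by the tool jog_arm, never from a script. Its argument "increments" is one flat list of numbers, 7 for each row, row after row: the turn, a rotation vector about the tool's x, y, z normalised to -1 to 1, where 1 is pi/2 rad, then the shift along the tool's x, y, z normalised to -1 to 1, where 1 is 0.04 m, then the opening, from 0 (shut) to 1 (fully open). In form: [ax, ay, az, x, y, z, fingers, ax, ay, az, x, y, z, fingers, ...]. A call has 1 to 5 rows; each row shifts and turns the commanded pose from where the row before left it, along the tool's axes as they then stand; what a row does not reach is not made up. A row lasts 1/8 s, in which the tool goes at most 62.5 mm and 10.7 degrees, less where a joint would pass 70% of its speed; a pose out of reach is approached as far as the arm can. A call with a number of a shift or a turn outside -1 to 1 is refused whole. A call with a gripper value outside its range is refused whole. The fingers move at their own pace and stop on an object; "grip_force" is the grip in N (left out, the last holds). Time passes only in rows, so rows that do not move let the fingers close. It gives the time, the measured TCP pose, the force, the opening and the grip force at its end, in the units of the state.
- manip.observe(): the state, without advancing time (a new reading comes with each control period).
- manip.grab_frame(name): name is "scene" or "top" or "wrist"; returns a dict with "pixels" (384x512x3 uint8, red, green, blue), "camera_matrix" (3x3 intrinsics, pixels), "extrinsics" (4x4, takes a point from world to camera coordinates); the wrist camera has in their place "hand_eye" (4x4, takes a point from camera to tool coordinates, whose origin is the TCP and whose axes are the flange's). Camera axes: x right, y down, z forward; pixel columns grow to the right and rows downward; lengths in m; the calibration is good to about 2 mm. A picture is of the moment at which its call begins: read the wrist's pose just before it. There is no depth.
- manip.finish_job(): hands the job in; it is judged then, once.
Trained networks look in the newest picture that a camera, given by its name, has taken for a name from the list of things; names that differ only in an ending like _2 or _b are one class to them, and where a whole thing is asked for, a point or a joint stands for the part that bears it (a point fixed in the world has none). Each returns a list of dicts, best first, with "conf" (0 to 1); they miss things now and then, are a little off and sometimes report something else, mostly with a low value. They report only what shows in the picture. A call takes as long as a camera call. They do not tell look-alikes from the thing itself.
- manip.look_for(query, camera): "centre" ([column, row] in pixels, amid what is visible of it).
- manip.trace(query, camera): "region" (384x512 bool, what is visible of it) and "centre" ([column, row] in pixels, amid what is visible of it).
The state is a dict: "clock": time; "q": joint angles; "dq": joint speeds; "joint_torque": joint torques, N m; "tool_pos": TCP position; "tool_rot": TCP orientation; "force": force on the tool from outside, world axes, zero at the start; "ft_torque": the same for the moment, N m; "finger_gap": finger opening in m; "finger_force": force on a finger pad.
Only numpy, scipy, OpenCV 4.12 (cv2) and the standard library are available. Lean on these libraries where they do the work, as an engineer would, in place of code of your own. Each camera call takes 0.05 s, during which the arm holds its last target. There are 200 camera calls.

## Task

Take the loose crank from its stand and put its square end down the round well of the board lift; feel gently for the hidden square eye at the bottom and push the crank fully home in it. Then crank the lifting plate up until it is flush with the fixed deck beside it, with the board still on the plate, and leave the crank in place. Do not press hard, or turn against resistance before the crank is home, and leave the other things on the bench where they are.

Things in the scene. Friction and masses are not known exactly. Their poses are not given: they have to be found in the camera images.
- crank_head (a point): The loose steel crank (0.3 kg, 141 mm tall), upright in its stand at the start. This point: centre of its square grip head (24 x 24 mm, 36 mm tall, flats along the crank's x and y), on the shank's axis, 115 mm above the square end; the head stands on the arm's top. z up along the shank; +x along the arm to the turning knob
- crank_knob (a point): Centre of the crank's round black turning knob (22 mm diameter, 44 mm tall, upright on the arm's top), 65 mm out from the shank's axis, 119 mm above the square end. It spins freely on its pin, so a hand that holds it and goes round in a circle turns the crank. The arm is 22 mm wide, 12 mm thick and reaches 30 mm past the axis on the other side
- crank_tip (a point): Centre of the crank's square end, its lowest face. The end is a square of 22 mm across flats, corners along x and y, 15 mm long, with a short lead taper at the end; above it the shank is round, 32 mm in diameter, up to the arm's underside 85 mm above this point. At the start it stands loosely in a 36 mm hole, 44 mm deep, in a black block 75 mm square and 50 mm tall
- well_mouth (a point): Centre of the mouth of the board lift's round well (34 mm in diameter, small lead-in), on top of the grey gearbox (90 x 90 mm, 74 mm tall); z up. The crank's shank fits down it; with the crank fully home the square end is 59 mm below this point
- eye (a point): Middle of the upper rim of the square eye (24 mm across flats) hidden 44 mm down the well, at an unknown angle: a square end out of line stops on it, at most 2 mm in; in line (every 90 degrees, good to about 5) it goes 15 mm in, to its shoulder. A tight dust plug resists with about 5 N all the way and stays where pushed: the crank's weight does not seat it. A crank rubbing lightly on the eye unseated does not turn it
- lift_top (a point): centre of the top face of the lifting plate (bare aluminium, 80 mm x 100 mm along the fixture's y), 115 mm to the +y side of the well. It stands 62 mm above the bench at the start. Turning the seated crank clockwise, seen from above, raises it 24 mm a full turn, anticlockwise lowers it; it can rise 29 mm. The drive takes about 0.25 N m to turn (4 N at the knob), and stays where it is left
- deck_top (a point): centre of the top face of the fixed deck (bare aluminium, 80 x 70 mm, two 5 mm side rails) beyond the lifting plate, 3 mm from it. It stands 14 to 22 mm above the plate's starting height
- fixture: the board lift, fixed to the bench; origin on the bench under the well's axis, +y towards the lifting plate and the deck, z up
- crank: the same crank, origin at the middle of its square end, axes as for the grip head
- board: the small green circuit board (50 x 70 x 13 mm) lying on the lifting plate; origin at the middle of its underside
- spool: bystander: spool of solder wire, 62 mm across, 42 mm tall; origin at the centre of its underside
- tin: bystander: round green lidded tin, 60 mm across, 22 mm tall; origin at the centre of its underside
- tape: bystander: roll of green tape, 62 mm across, 16 mm tall; origin at the centre of its underside
- driver: bystander: red screwdriver, 164 mm long, lying; origin under its middle
- flux: bystander: small flux tub, 47 mm across, 23 mm tall; origin at the centre of its underside
Mind the look-alikes: they are no part of the job. Of the things like the board, leave any that is pink; of the rest the smaller one is meant.

How it is judged:
On the way:
1. the crank is fully home in the eye while the plate is still down (z of crank_tip in the frame of well_mouth below -0.055 m and horizontal distance between crank_tip and well_mouth below 0.004 m and z of lift_top in the frame of deck_top below -0.008 m), for 0.2 s.
At the end, for the whole second after the job is handed in: The plate's top is level with the deck's top to within 3 mm; the crank stands at rest in the well with its square end at least 8 mm into the eye; the board lies flat on the plate within 25 mm of its middle (z of lift_top in the frame of deck_top between -0.003 and 0.003 m and z of crank_tip in the frame of well_mouth below -0.052 m and horizontal distance between crank_tip and well_mouth below 0.005 m and horizontal distance between board and lift_top below 0.025 m and angle between board's own z axis and vertical below 0.08 rad and linear speed of crank below 0.02 m/s); the robot touches nothing.
It fails at once if the crank is pressed or turned with more than 40 N of contact in the lift before its end has gone 3.5 mm into the eye (z of crank_tip in the frame of well_mouth above -0.0475 m and contact force between crank and fixture above 40 N).
It fails at once if the seated crank is forced with more than 120 N of contact in the lift (turning it properly takes about 50 N) (contact force between crank and fixture above 120 N).
It fails at once if a bystander is moved by more than 25 mm (distance of any of spool, tin, tape, driver, flux from where it was at the start of the episode above 0.025 m).
It also fails if it takes over 72 s, if anything falls off the work surface, if the arm or the gripper's body presses on something with over 40 N, if the wrist force passes 120 N, or if a joint passes its speed limit or range.

## Working session

There is one attempt and no reset: what is moved stays moved. The work goes in short steps, Python scripts to look and compute and a tool call to move; the robot and the scene stay as the last step left them, time stands still between calls to the robot, and variables do not carry over. Pictures are saved under pics/ and viewed, at most 10 in all, crops included, and the job is handed in when it is done.

Besides the shell and the picture viewer there is one more tool, called by a JSON object that holds its "api" and its "payload". jog_arm: Moves the arm, as the interface text tells. Its arguments: {"type":"object","properties":{"increments":{"type":"array","items":{"type":"number"}},"grip_force":{"type":"number"}},"required":["increments"]}

```bash
mkdir -p pics
cat > h.py <<'E'
import numpy as np, cv2
from cell import manip
from scipy.spatial.transform import Rotation as R
def T_tool(s):
    T=np.eye(4);q=s['tool_rot'];T[:3,:3]=R.from_quat([q[1],q[2],q[3],q[0]]).as_matrix();T[:3,3]=s['tool_pos'];return T
def grab(n):
    s=manip.observe();f=manip.grab_frame(n)
    K=np.array(f['camera_matrix'])
    E=np.array(f['extrinsics']) if 'extrinsics' in f else np.linalg.inv(T_tool(s)@np.array(f['hand_eye']))
    return f['pixels'],K,E
def ray(K,E,px,z):
    C=np.linalg.inv(E);d=C[:3,:3]@np.linalg.inv(K)@[px[0],px[1],1];o=C[:3,3]
    return o+d*(z-o[2])/d[2]
def proj(K,E,p):
    c=E@np.r_[p,1];u=K@c[:3];return u[:2]/u[2]
def tri(obs):
    A=np.zeros((3,3));b=np.zeros(3)
    for K,E,px in obs:
        C=np.linalg.inv(E);d=C[:3,:3]@np.linalg.inv(K)@[px[0],px[1],1];d/=np.linalg.norm(d)
        M=np.eye(3)-np.outer(d,d);A+=M;b+=M@C[:3,3]
    return np.linalg.solve(A,b)
def save(n,im,w=None): cv2.imwrite('pics/'+n,im[:,:,::-1])
E
python3 - <<'E'
from h import *
ims=[]
Z=dict(crank_head=.12,crank_knob=.125,well_mouth=.074,lift_top=.062,deck_top=.08,board=.07,spool=.03,tin=.02,tape=.01,driver=.01,flux=.02)
for c in ('top','scene'):
    p,K,E=grab(c);ims.append(p)
    print(c,np.linalg.inv(E)[:3,3].round(3))
    for q in Z:
        print(q,[(np.round(d['centre']).tolist(),round(d['conf'],2),ray(K,E,d['centre'],Z[q])[:2].round(3).tolist()) for d in manip.look_for(q,c)[:4]])
im=np.vstack(ims);save('a.png',cv2.resize(im,None,fx=.78,fy=.78))
save('top.png',ims[0]);
print(manip.observe())
E
```

```text
top [ 0.266 -0.031  1.337]
crank_head [([359.0, 196.0], 0.58, [0.493, -0.335])]
crank_knob [([358.0, 196.0], 0.83, [0.494, -0.33])]
well_mouth [([242.0, 190.0], 0.78, [0.532, 0.005]), ([336.0, 148.0], 0.47, [0.656, -0.287])]
lift_top [([213.0, 186.0], 0.76, [0.546, 0.095])]
deck_top [([192.0, 175.0], 0.86, [0.579, 0.156])]
board [([217.0, 182.0], 0.9, [0.558, 0.082]), ([167.0, 218.0], 0.7, [0.451, 0.232]), ([239.0, 232.0], 0.63, [0.403, 0.017])]
spool [([270.0, 150.0], 0.88, [0.669, -0.085])]
tin [([194.0, 250.0], 0.62, [0.357, 0.157])]
tape [([355.0, 197.0], 0.75, [0.513, -0.349]), ([329.0, 153.0], 0.72, [0.659, -0.274]), ([242.0, 187.0], 0.17, [0.552, 0.007])]
driver [([116.0, 246.0], 0.56, [0.376, 0.398])]
flux [([395.0, 237.0], 0.73, [0.383, -0.459])]
scene [-0.347 -0.578  0.769]
crank_head [([351.0, 232.0], 0.91, [0.487, -0.331])]
crank_knob [([350.0, 234.0], 0.87, [0.469, -0.334])]
well_mouth [([252.0, 205.0], 0.9, [0.5, -0.026])]
lift_top []
deck_top [([213.0, 178.0], 0.61, [0.545, 0.155])]
board [([232.0, 184.0], 0.71, [0.565, 0.094]), ([175.0, 201.0], 0.7, [0.392, 0.178]), (
[... 303 characters left out ...]
 0.01])]
{'clock': 1.2, 'q': array([ 9.37872246e-01,  2.45107941e-01,  1.55779938e+00,  1.77511754e-05,
        1.33867644e+00, -1.74103082e-01]), 'dq': array([-0.00262346,  0.00109066, -0.0010204 , -0.00052326, -0.00059335,
       -0.00030278]), 'joint_torque': array([-5.04352647e-04, -4.29510212e+01, -3.26429129e+01, -2.36238975e-04,
        3.22610967e-04, -1.48569438e-05]), 'tool_pos': array([0.28788231, 0.58279187, 0.2312855 ]), 'tool_rot': array([-6.19827864e-06,  2.27405495e-01,  9.73800154e-01,  7.48011947e-06]), 'force': array([-0.32476708,  0.47256414,  0.63244231]), 'ft_torque': array([ 0.02987401,  0.02280143, -0.01674326]), 'finger_force': 0.0, 'finger_gap': 0.08556765144609191}
```

View pics/a.png

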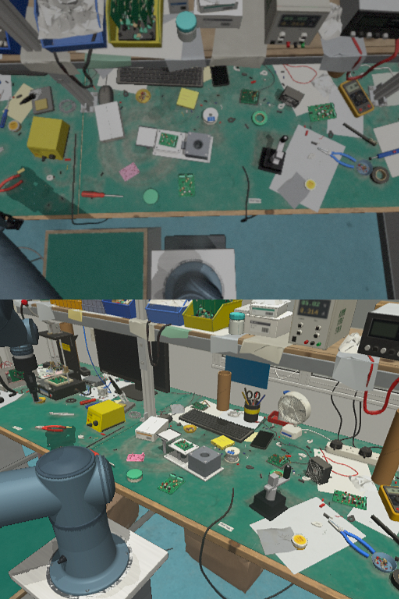

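Top view (shown at 0.78 scale; here full pixels): the lift has its well at about (255,187), the plate with its green board at (217,182) and the deck at (190,175). The crank stand is at about (350,200). Board look-alikes are pink at (167,218) and loose greens at (239,232), (325,123) and (410,142). A crop will confirm the crank and the lift.

Run:
```python
from h import *
t=cv2.imread('pics/top.png')[:,:,::-1]
a=cv2.resize(t[140:240,170:290],None,fx=5,fy=5,interpolation=cv2.INTER_CUBIC)[:, :400*2]
p,K,E=grab('scene')
b=cv2.resize(t[165:235,310:390],(400,350),interpolation=cv2.INTER_CUBIC)
c=cv2.resize(p[190:290,300:400],(400,400),interpolation=cv2.INTER_CUBIC)
d=cv2.resize(t[145:235,170:280],(400,327),interpolation=cv2.INTER_CUBIC)
e=cv2.resize(p[150:240,180:290],(400,327),interpolation=cv2.INTER_CUBIC)
im=np.zeros((600,800,3),np.uint8)
im[:300,:400]=cv2.resize(b,(400,300));im[300:,:400]=cv2.resize(c,(400,300));im[:300,400:]=cv2.resize(d,(400,300));im[300:,400:]=cv2.resize(e,(400,300))
save('b.png',im)
```

```text
(no output)
```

View pics/b.png

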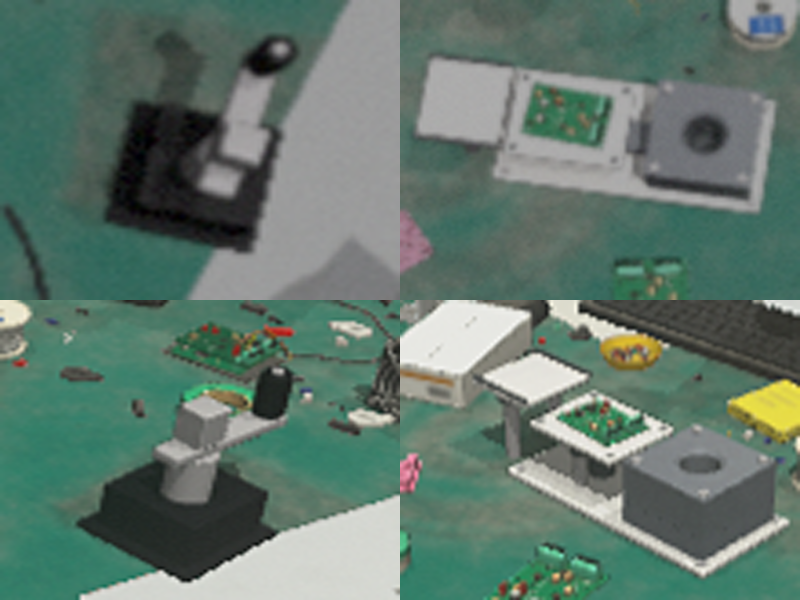

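The picture shows one crank, with its knob at top-px (365,177) and its head at (359,198). The lift's well is at (254,185), and the green board is on the plate at (213,180). There is no second crank; the round tape at (334,150) and the knob-like items are no match.

Run:
```python
from h import *
t,K,E=grab('top');s,K2,E2=grab('scene')
for n,a,z,b,z2 in [('knob',(365,177.1),.14,(368,220.7),.125),('head',(358.6,198.4),.139,(350.7,231),.121),('well',(254.2,185.2),.074,(262.8,198.9),.074)]:
    print(n,ray(K,E,a,z),ray(K2,E2,b,z2),tri([(K,E,a),(K2,E2,b)]))
```

```text
knob [ 0.54591066 -0.35026299  0.14      ] [ 0.54833247 -0.35090365  0.125     ] [ 0.54830644 -0.3524671   0.12608537]
head [ 0.48437444 -0.32765381  0.139     ] [ 0.48742063 -0.32917206  0.121     ] [ 0.48673058 -0.33062175  0.12238205]
well [ 0.54395029 -0.03169722  0.074     ] [ 0.54454806 -0.03320159  0.074     ] [ 0.54452705 -0.03231624  0.07355874]
```

{"api": "jog_arm", "payload": {"increments": [0,0,-0.072,-0.62,-0.99,0,1,0,0,0,-0.62,-0.99,0,1,0,0,0,-0.62,-0.99,0,1,0,0,0,-0.62,-0.99,0,1,0,0,0,-0.62,-0.99,0,1]}}

```text
clock: 1.98
tool_pos: [0.3324, 0.3523, 0.2315]
tool_rot: [0.0, 0.172, 0.985, 0.0]
force: [0.6, -0.7, 0.8]
finger_gap: 0.0856
finger_force: 0.0
```

{"api": "jog_arm", "payload": {"increments": [0,0,0,-0.62,-0.99,0,1,0,0,0,-0.62,-0.99,0,1,0,0,0,-0.62,-0.99,0,1,0,0,0,-0.62,-0.99,0,1,0,0,0,-0.62,-0.99,0,1]}}

```text
clock: 2.6
tool_pos: [0.3819, 0.124, 0.2316]
tool_rot: [0.001, 0.172, 0.985, 0.0]
force: [0.7, -0.3, 0.1]
finger_gap: 0.0854
finger_force: 0.0
```

{"api": "jog_arm", "payload": {"increments": [0,0,0,-0.62,-0.99,0,1,0,0,0,-0.62,-0.99,0,1,0,0,0,-0.62,-0.99,0,1,0,0,0,-0.62,-0.99,0,1,0,0,0,-0.62,-0.99,0,1]}}

```text
clock: 3.22
tool_pos: [0.4315, -0.1046, 0.2316]
tool_rot: [0.0, 0.172, 0.985, -0.0]
force: [0.5, 1.3, 0.4]
finger_gap: 0.0857
finger_force: 0.0
```

{"api": "jog_arm", "payload": {"increments": [0,0,0,-0.62,-0.97,0,1,0,0,0,-0.62,-0.97,0,1,0,0,0,-0.62,-0.97,0,1,0,0,0,-0.62,-0.97,0,1,0,0,0,-0.62,-0.97,0,1]}}

```text
clock: 3.85
tool_pos: [0.4825, -0.3291, 0.2314]
tool_rot: [0.0, 0.172, 0.985, -0.0]
force: [0.2, -0.3, 1.1]
finger_gap: 0.0856
finger_force: 0.0
```

Run:
```python
from h import *
s=manip.observe();print(s['tool_pos'],s['tool_rot'],s['q'])
p,K,E=grab('wrist');save('c.png',p)
for n,P in [('head',(.487,-.33,.139)),('knob',(.548,-.352,.147))]: print(n,proj(K,E,P))
for q in('crank_head','crank_knob'):
  print(q,[(d['centre'],d['conf']) for d in manip.look_for(q,'wrist')])
```

```text
[ 0.48249762 -0.32908688  0.23138888] [ 1.61066490e-04  1.72109404e-01  9.85077827e-01 -5.30161053e-05] [-7.92630916e-01  9.22308261e-02  1.73055134e+00  1.04057891e-04
  1.31848667e+00 -2.01751194e+00]
head [258.3803049  200.32894266]
knob [258.37386047 267.82163492]
crank_head [([259.3, 212.7], 0.24)]
crank_knob [([259.1, 212.3], 0.93)]
```

View pics/c.png

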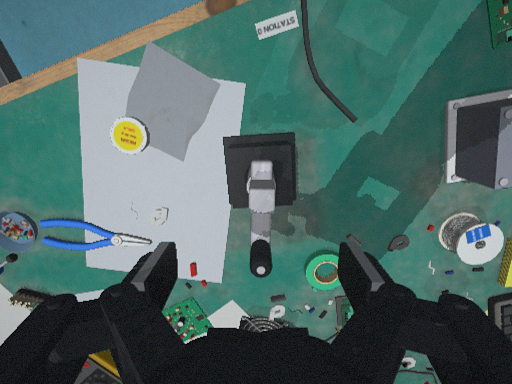

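The wrist view shows the head's top at (261,199) and the knob's top at (261,268). Both are within 3 px of prediction, and the yaw is right.

Run:
```python
from h import *
s=manip.observe();T=np.linalg.inv(T_tool(s))
p,K,E=grab('wrist')
for px,z in [((261.3,199.5),.139),((261,268),.147)]:
  w=ray(K,E,px,z);print(w,(T@np.r_[w,1])[:3]*1000)
w=np.r_[ray(K,E,(261.3,199.5),.139)[:2],.106,1];print((T@w)[:3]/.04)
```

```text
[ 0.48671116 -0.32726395  0.139     ] [-3.60380995  3.31227092 92.03420215]
[ 0.54841697 -0.34982897  0.147     ] [-69.30316694   3.14527104  84.01211752]
[-0.09037212  0.08263206  3.12585499]
```

{"api": "jog_arm", "payload": {"increments": [0,0,0,-0.09,0.08,0.6,1,0,0,0,0,0,0.8,1,0,0,0,0,0,0.8,1,0,0,0,0,0,0.6,1,0,0,0,0,0,0.3,1]}}

```text
clock: 4.68
tool_pos: [0.4862, -0.324, 0.106]
tool_rot: [-0.001, 0.171, 0.985, 0.001]
force: [0.2, -0.6, -0.2]
finger_gap: 0.0857
finger_force: 0.0
```

{"api": "jog_arm", "payload": {"increments": [0,0,0,0,0,0,0,0,0,0,0,0,0,0,0,0,0,0,0,0,0,0,0,0,0,0,0,0,0,0,0,0,0,0,0], "grip_force": 80}}

```text
clock: 5.3
tool_pos: [0.4874, -0.3264, 0.1086]
tool_rot: [0.001, 0.172, 0.985, -0.001]
force: [-0.5, -0.0, 6.0]
finger_gap: 0.0229
finger_force: 79.4
```

{"api": "jog_arm", "payload": {"increments": [0,0,0,0,0,0,0,0,0,0,0,0,0,0]}}

```text
clock: 5.55
tool_pos: [0.4874, -0.3264, 0.1086]
tool_rot: [0.001, 0.172, 0.985, -0.001]
force: [-0.4, -0.3, 6.9]
finger_gap: 0.0224
finger_force: 79.4
```

{"api": "jog_arm", "payload": {"increments": [0,0,0,0,0,-0.4,0,0,0,0,0,0,-0.9,0,0,0,0,0,0,-0.9,0,0,0,0,0,0,-0.8,0,0,0,0,0,0,0,0]}}

```text
clock: 6.18
tool_pos: [0.4877, -0.3265, 0.2301]
tool_rot: [0.002, 0.172, 0.985, -0.001]
force: [-0.4, -0.6, -3.7]
finger_gap: 0.0229
finger_force: 79.7
```

Run:
```python
from h import *
s=manip.observe();print(s['tool_pos'],s['tool_rot'],s['q'],s['force'],s['ft_torque'],s['finger_gap'])
p,K,E=grab('wrist');q,K2,E2=grab('scene')
save('d.png',np.hstack([p[100:384,156:368],cv2.resize(q[150:292,300:420],(240,284))]))
z=s['tool_pos'][2]+.019
T=T_tool(s)
for n,o in [('head',(0,0,-.019-.018)),('knob',(-.065,0,-.019-.026))]: print(n,proj(K,E,(T@np.r_[o,1])[:3]))
```

```text
[ 0.48767173 -0.32649121  0.23012715] [ 0.00211471  0.17194967  0.98510239 -0.00145735] [-7.83031274e-01  9.72084512e-02  1.72757220e+00  3.62318200e-05
  1.31167563e+00 -2.00821869e+00] [-0.39613602 -0.639637   -3.73505009] [0.01711277 0.0113069  0.05365341] 0.02292651871317358
head [257.74159591 282.15665738]
knob [257.80890741 404.84104292]
```

View pics/d.png

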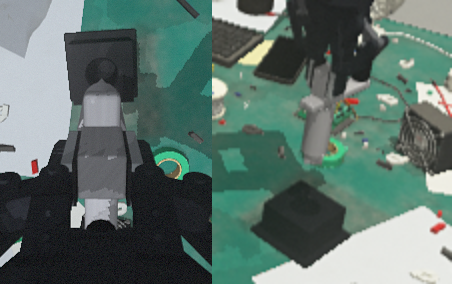

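The crank is held upright, well clear of its stand. Next I'll measure its fore-aft offset in the fingers from a grey profile.

Run:
```python
from h import *
s=manip.observe();T=T_tool(s)
p,K,E=grab('wrist')
g=p[:,254:265].mean((1,2)).round().astype(int);print(list(enumerate(g))[170:345:2])
for off in(0,.002,.004):
  for n,o in [('armback',(off+.03,0,.003)),('head bot back',(off+.012,0,-.001)),('head top back',(off+.012,0,-.037)),('head top front',(off-.012,0,-.037)),('tip',(off,0,.096))]: print(off,n,proj(K,E,(T@np.r_[o,1])[:3]).round(1))
```

```text
[(170, np.int64(56)), (172, np.int64(54)), (174, np.int64(53)), (176, np.int64(48)), (178, np.int64(51)), (180, np.int64(63)), (182, np.int64(71)), (184, np.int64(88)), (186, np.int64(89)), (188, np.int64(89)), (190, np.int64(85)), (192, np.int64(90)), (194, np.int64(106)), (196, np.int64(147)), (198, np.int64(158)), (200, np.int64(164)), (202, np.int64(164)), (204, np.int64(165)), (206, np.int64(164)), (208, np.int64(165)), (210, np.int64(164)), (212, np.int64(163)), (214, np.int64(164)), (216, np.int64(165)), (218, np.int64(164)), (220, np.int64(164)), (222, np.int64(165)), (224, np.int64(165)), (226, np.int64(128)), (228, np.int64(86)), (230, np.int64(88)), (232, np.int64(88)), (234, np.int64(88)), (236, np.int64(89)), (238, np.int64(88)), (240, np.int64(88)), (242, np.int64(89)), (244, np.int64(88)), (246, np.int64(88)), (248, np.int64(89)), (250, np.int64(86)), (252, np.int64(87)), (254, np.int64(84)), (256, np.int64(112)), (258, np.int64(115)), (260, np.int64(109)), (262, np.int64(102)), (264, np.int64(102)), (266, np.int64(103)), (268, np.int64(102)), (270, np.int64(102)), (27
[... 542 characters left out ...]
)), (322, np.int64(18)), (324, np.int64(18)), (326, np.int64(21)), (328, np.int64(18)), (330, np.int64(19)), (332, np.int64(24)), (334, np.int64(27)), (336, np.int64(21)), (338, np.int64(26)), (340, np.int64(26)), (342, np.int64(26)), (344, np.int64(26))]
0 armback [257.7 193. ]
0 head bot back [257.7 225.5]
0 head top back [257.7 258.7]
0 head top front [257.7 304.3]
0 tip [257.6 194.4]
0.002 armback [257.7 189.5]
0.002 head bot back [257.7 222.2]
0.002 head top back [257.7 254.7]
0.002 head top front [257.7 300.7]
0.002 tip [257.6 192.3]
0.004 armback [257.7 186.1]
0.004 head bot back [257.7 218.9]
0.004 head top back [257.7 250.6]
0.004 head top front [257.7 297.1]
0.004 tip [257.6 190.2]
```

{"api": "jog_arm", "payload": {"increments": [0,0,0,-0.1,0.6,0,0,0,0,0,-0.13,0.9,0,0,0,0,0,-0.13,1,0,0,0,0,0,-0.13,1,0,0,0,0,0,-0.13,1,0,0]}}

```text
clock: 6.95
tool_pos: [0.5704, -0.163, 0.2245]
tool_rot: [-0.002, 0.172, 0.985, 0.001]
force: [0.2, 0.4, -3.3]
finger_gap: 0.0228
finger_force: 79.5
```

{"api": "jog_arm", "payload": {"increments": [0,0,0,-0.13,1,0,0,0,0,0,-0.12,1,0,0,0,0,0,-0.1,0.9,0,0,0,0,0,0,0,0,0,0,0,0,0,0,0,0]}}

```text
clock: 7.58
tool_pos: [0.6226, -0.0604, 0.2253]
tool_rot: [-0.002, 0.172, 0.985, -0.0]
force: [0.3, 0.0, -3.6]
finger_gap: 0.0229
finger_force: 79.8
```

Run:
```python
from h import *
s=manip.observe();T=T_tool(s);print(s['tool_pos'],s['tool_rot'],s['q'])
p,K,E=grab('wrist');save('e.png',p)
print(proj(K,E,(.5443,-.0325,.074)))
for q in('well_mouth','lift_top','deck_top','board'):
  print(q,[(np.round(d['centre'],1),d['conf'],ray(K,E,d['centre'],.074).round(4)) for d in manip.look_for(q,'wrist')])
```

```text
[ 0.62257854 -0.06043314  0.22531077] [-1.69532670e-03  1.71949432e-01  9.85104318e-01 -4.76286801e-05] [-2.77581620e-01  1.96019530e-01  1.62643417e+00 -4.63549946e-04
  1.32250108e+00 -1.50264630e+00]
[257.44024834 100.703827  ]
well_mouth [(array([258.9, 256.7]), 0.61, array([ 0.713 , -0.0915,  0.074 ])), (array([298.3,  92.3]), 0.56, array([0.5507, 0.0091, 0.074 ]))]
lift_top [(array([366.6,  59.6]), 0.63, array([0.5447, 0.0809, 0.074 ]))]
deck_top [(array([468.5,  56.8]), 0.81, array([0.576 , 0.1748, 0.074 ])), (array([256.2, 259. ]), 0.74, array([ 0.7149, -0.0957,  0.074 ]))]
board [(array([373.3,  84.7]), 0.88, array([0.5694, 0.0819, 0.074 ])), (array([254. ,   4.3]), 0.52, array([ 0.4633, -0.0067,  0.074 ]))]
```

View pics/e.png

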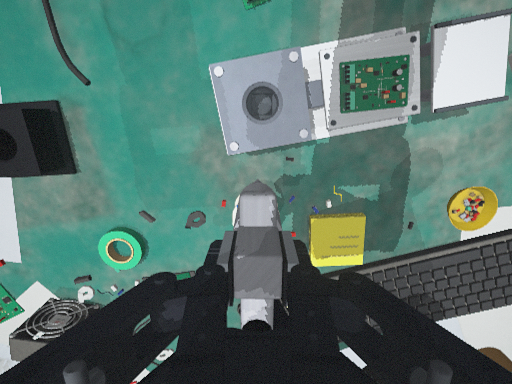

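The well mouth appears at about (262,102), the board on its plate at (375,85) and the deck at (470,60). I'll refine the mouth with a circle fit.

Run:
```python
from h import *
s=manip.observe();T=T_tool(s)
p,K,E=grab('wrist');g=cv2.cvtColor(p,cv2.COLOR_RGB2GRAY)
c=g[70:135,230:300]
big=cv2.resize(c,None,fx=4,fy=4,interpolation=cv2.INTER_CUBIC)
print(cv2.HoughCircles(cv2.GaussianBlur(big,(5,5),1),cv2.HOUGH_GRADIENT,1,20,param1=80,param2=20,minRadius=50,maxRadius=100))
print(g[102,236:290].tolist());print(g[76:128,262].tolist())
# predicted radius
a=proj(K,E,(.5443,-.0325,.074));b=proj(K,E,(.5443,-.0155,.074));print(np.linalg.norm(a-b))
for px in[(262,102)]: print(ray(K,E,px,.074))
# head in tool
print(list(p[225:345,259-5:259+6].mean((1,2)).round().astype(int)))
r=p[270:282].mean((0,2)).round().astype(int);print(list(r[215:300]))
```

```text
[[[130.5 118.5  77.8]
  [130.5 138.5  57.9]
  [111.5 126.5  83.1]]]
[177, 175, 178, 182, 181, 178, 140, 114, 126, 122, 92, 70, 77, 74, 75, 73, 75, 76, 79, 74, 76, 73, 75, 92, 96, 111, 103, 103, 110, 112, 102, 106, 107, 108, 106, 97, 83, 108, 108, 108, 92, 77, 84, 136, 128, 127, 131, 150, 157, 159, 153, 152, 149, 151]
[173, 174, 172, 165, 127, 107, 122, 124, 111, 74, 65, 74, 78, 76, 84, 76, 76, 86, 85, 88, 86, 88, 85, 98, 117, 113, 103, 104, 104, 106, 104, 103, 103, 105, 106, 104, 98, 89, 106, 102, 103, 84, 86, 122, 136, 130, 139, 149, 154, 155, 156, 157]
16.837096003523722
[ 0.5481669  -0.02920933  0.074     ]
[np.int64(181), np.int64(144), np.int64(94), np.int64(97), np.int64(98), np.int64(98), np.int64(98), np.int64(99), np.int64(99), np.int64(99), np.int64(99), np.int64(99), np.int64(99), np.int64(99), np.int64(97), np.int64(98), np.int64(98), np.int64(97), np.int64(95), np.int64(94), np.int64(93), np.int64(90), np.int64(88), np.int64(88), np.int64(88), np.int64(87), np.int64(88), np.int64(87), np.int64(87), np.int64(88), np.int64(92), np.int64(102), np.int64(111), np.int64(115), 
[... 1803 characters left out ...]
p.int64(115), np.int64(116), np.int64(116), np.int64(116), np.int64(117), np.int64(116), np.int64(116), np.int64(116), np.int64(115), np.int64(115), np.int64(115), np.int64(114), np.int64(115), np.int64(114), np.int64(115), np.int64(114), np.int64(114), np.int64(114), np.int64(114), np.int64(113), np.int64(115), np.int64(114), np.int64(114), np.int64(115), np.int64(116), np.int64(116), np.int64(117), np.int64(116), np.int64(111), np.int64(104), np.int64(31), np.int64(30), np.int64(37), np.int64(40), np.int64(39), np.int64(41), np.int64(47), np.int64(48), np.int64(42), np.int64(36), np.int64(34), np.int64(34), np.int64(35), np.int64(35), np.int64(34), np.int64(35), np.int64(35), np.int64(33)]
```

Run:
```python
from h import *
s=manip.observe();T=T_tool(s)
p,K,E=grab('wrist')
w=ray(K,E,(262.3,101.4),.074);print(w)
t=w+[.0005,.0008,0];t[2]=.225
print((np.linalg.inv(T)@np.r_[t,1])[:3]/.04)
# plate yaw: gearbox corners -> fixture y
a,b=ray(K,E,(262.3,101.4),.074),ray(K,E,(470,60),.08);d=b-a;print(d, np.degrees(np.arctan2(d[1],d[0])))
```

```text
[ 0.54787259 -0.0286405   0.074     ]
[2.04458104 0.14395143 0.05581036]
[0.03260921 0.20073462 0.006     ] 80.77294120719365
```

{"api": "jog_arm", "payload": {"increments": [0,0,0,0.6,0.04,0,0,0,0,0,0.8,0.06,0,0,0,0,0,0.64,0.04,0,0,0,0,-0.1,0,0,0,0,0,0,-0.1,0,0,0,0]}}

```text
clock: 8.55
tool_pos: [0.5485, -0.0275, 0.2277]
tool_rot: [0.0, 0.013, 1.0, -0.0]
force: [-0.9, 0.8, -4.5]
finger_gap: 0.0231
finger_force: 79.9
```

{"api": "jog_arm", "payload": {"increments": [0,0,-0.1,0,0,0,0,0,0,-0.1,0,0,0,0,0,0,-0.1,0,0,0,0,0,0,-0.1,0,0,0,0,0,0,-0.1,0,0,0,0]}}

```text
clock: 9.18
tool_pos: [0.5487, -0.0277, 0.2276]
tool_rot: [0.0, -0.37, 0.929, -0.0]
force: [0.7, 0.4, -3.8]
finger_gap: 0.0228
finger_force: 79.9
```

{"api": "jog_arm", "payload": {"increments": [0,0,-0.1,0,0,0,0,0,0,-0.05,0,0,0,0,0,0,0,0,0,0,0,0,0,0,0,0,0,0]}}

```text
clock: 9.68
tool_pos: [0.5525, -0.0103, 0.227]
tool_rot: [-0.006, -0.462, 0.887, -0.008]
force: [-0.8, -0.2, -3.5]
finger_gap: 0.0226
finger_force: 79.8
```

```bash
cat > st.py <<'E'
from h import *
s=manip.observe();T=T_tool(s)
print('t',round(s['clock'],2),'p',(s['tool_pos']*1000).round(2),'yawY',np.degrees(np.arctan2(T[1,1],T[0,1])).round(2),'zaxis',T[:3,2].round(4),'q6',s['q'][5].round(3),'F',s['force'].round(1),'M',s['ft_torque'].round(2),'gap',round(s['finger_gap'],4))
E
python3 - <<'E'
from st import *
w=np.array([.54787,-.02864]);print('err to well tool mm',(T[:2,:2].T@(w-s['tool_pos'][:2]))*1000)
p,K,E=grab('wrist');q,K2,E2=grab('scene')
for o in [(0.001,0,.096)]: print(proj(K2,E2,(T@np.r_[o,1])[:3]))
im=np.hstack([cv2.resize(q[160:240,210:310],(500,400)),cv2.resize(p[120:384,140:380],(300,400))]);save('f.png',im)
E
```

```text
t 9.68 p [552.45 -10.26 227.03] yawY 145.08 zaxis [-0.0036 -0.0193 -0.9998] q6 -2.741 F [-0.8 -0.2 -3.5] M [-0.05 -0.   -0.  ] gap 0.0226
err to well tool mm [17.68987048 -6.76468325]
[258.77419015 179.49505001]
```

View pics/f.png

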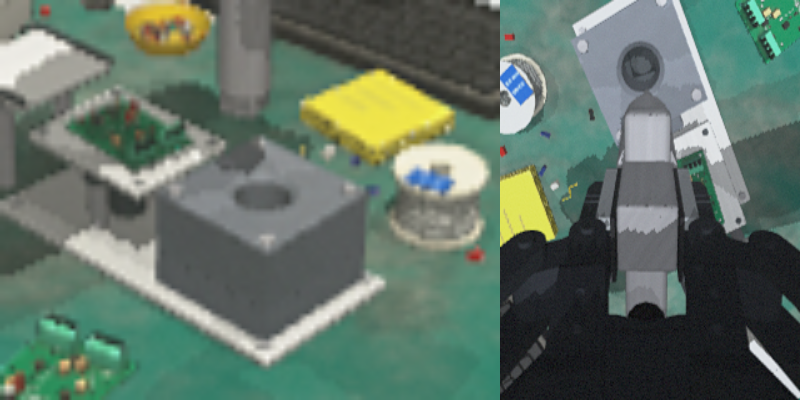

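The last turn reached joint 6's limit and dragged the tool off. I'll back off to yaw 134° and recentre over the well. The picture shows the crank tip beyond the well mouth, which is consistent with that.

```bash
cat > goto.py <<'E'
from st import *
import sys
def goto(yawY,xyz):
    a=np.radians(yawY);y=np.array([np.cos(a),np.sin(a),0]);z=np.array([0,0,-1.]);x=np.cross(y,z)
    G=np.column_stack([x,y,z]);r=R.from_matrix(T[:3,:3].T@G).as_rotvec()/(np.pi/2)
    print('rot',r.round(4),'shift(before turn)',(T[:3,:3].T@(np.array(xyz)-s['tool_pos'])/.04).round(3),'shift(after)',(G.T@(np.array(xyz)-s['tool_pos'])/.04).round(3))
if len(sys.argv)>1: goto(float(sys.argv[1]),[float(v)/1000 for v in sys.argv[2:5]])
E
python3 goto.py 134 548.5 -27.9 226; python3 -c "
from h import *;print(manip.observe()['q'])"
```

```text
t 9.78 p [552.45 -10.41 227.01] yawY 145.07 zaxis [-0.0037 -0.0192 -0.9998] q6 -2.741 F [ 0.3 -0.  -3.1] M [ 0.   -0.01  0.01] gap 0.0227
rot [-0.0062 -0.0108  0.1229] shift(before turn) [ 0.415 -0.169  0.034] shift(after) [ 0.375 -0.246  0.025]
[-0.21486702  0.02358033  1.81063981 -0.02026698  1.30691487 -2.7413786 ]
```

{"api": "jog_arm", "payload": {"increments": [-0.006,-0.011,0.115,0,0,0,0,0,0,0.008,0.3,-0.2,0,0,0,0,0,0.075,-0.046,0,0,0,0,0,0,0,0,0]}}

```text
clock: 10.28
tool_pos: [0.5486, -0.028, 0.2269]
tool_rot: [0.0, -0.375, 0.927, 0.0]
force: [-0.3, -0.2, -3.6]
finger_gap: 0.023
finger_force: 79.9
```

```bash
python3 goto.py 134 548.5 -27.9 200
```

```text
t 10.28 p [548.65 -28.05 226.94] yawY 134.05 zaxis [ 1.e-04  1.e-04 -1.e+00] q6 -2.597 F [-0.3 -0.2 -3.6] M [0.02 0.05 0.01] gap 0.023
rot [0.     0.0001 0.0006] shift(before turn) [0.    0.005 0.674] shift(after) [0.    0.005 0.674]
```

{"api": "jog_arm", "payload": {"increments": [0,0,0,0,0,0.4,0,0,0,0,0,0,0.4,0,0,0,0,0,0,0.35,0,0,0,0,0,0,0,0]}}

```text
clock: 10.78
tool_pos: [0.5475, -0.027, 0.1786]
tool_rot: [-0.002, -0.375, 0.927, 0.001]
force: [0.2, 0.1, -3.2]
finger_gap: 0.0227
finger_force: 79.7
```

{"api": "jog_arm", "payload": {"increments": [0,0,0,0,0,0.075,0,0,0,0,0,0,0.075,0,0,0,0,0,0,0.0,0]}}

```text
clock: 11.15
tool_pos: [0.5488, -0.0276, 0.1751]
tool_rot: [0.0, -0.375, 0.927, -0.0]
force: [-0.3, -0.5, -3.5]
finger_gap: 0.0229
finger_force: 79.9
```

```bash
python3 goto.py 134 548.5 -27.9 170
```

```text
t 11.15 p [548.84 -27.59 175.11] yawY 134.04 zaxis [ 4.e-04 -3.e-04 -1.e+00] q6 -2.596 F [-0.3 -0.5 -3.5] M [-0.2   0.13  0.  ] gap 0.0229
rot [-0.0003  0.      0.0005] shift(before turn) [0.012 0.    0.128] shift(after) [0.012 0.    0.128]
```

{"api": "jog_arm", "payload": {"increments": [0,0,0,0.01,0,0.08,0,0,0,0,0,0,0.08,0,0,0,0,0,0,0.0,0]}}

```text
clock: 11.52
tool_pos: [0.5481, -0.0277, 0.168]
tool_rot: [-0.0, -0.375, 0.927, 0.0]
force: [-1.1, -0.3, -4.6]
finger_gap: 0.0227
finger_force: 79.9
```

```bash
python3 goto.py 134 548.5 -27.9 160
```

```text
t 11.53 p [548.12 -27.67 167.99] yawY 134.04 zaxis [-8.e-04  4.e-04 -1.e+00] q6 -2.597 F [-1.1 -0.3 -4.6] M [-0.19  0.14  0.03] gap 0.0227
rot [ 0.0005 -0.0002  0.0004] shift(before turn) [-0.003 -0.011  0.2  ] shift(after) [-0.003 -0.011  0.2  ]
```

{"api": "jog_arm", "payload": {"increments": [0,0,0,0,0,0.08,0,0,0,0,0,0,0.08,0,0,0,0,0,0,0.0,0]}}

```text
clock: 11.9
tool_pos: [0.5484, -0.0277, 0.1618]
tool_rot: [-0.0, -0.375, 0.927, 0.0]
force: [-1.4, -2.0, -3.6]
finger_gap: 0.0227
finger_force: 80.0
```

{"api": "jog_arm", "payload": {"increments": [0,0,0,0,0,0.08,0,0,0,0,0,0,0.08,0,0,0,0,0,0,0.0,0]}}

```text
clock: 12.28
tool_pos: [0.5482, -0.028, 0.1554]
tool_rot: [-0.0, -0.375, 0.927, -0.0]
force: [-2.3, -3.0, -1.2]
finger_gap: 0.0231
finger_force: 80.1
```

```bash
python3 goto.py 134 548.5 -27.9 150
```

```text
t 12.28 p [548.21 -28.04 155.4 ] yawY 134.05 zaxis [-5.e-04 -6.e-04 -1.e+00] q6 -2.597 F [-2.3 -3.  -1.2] M [-0.89  0.58  0.  ] gap 0.0231
rot [-0.0001 -0.0005  0.0005] shift(before turn) [-0.008 -0.002  0.135] shift(after) [-0.008 -0.002  0.135]
```

{"api": "jog_arm", "payload": {"increments": [0,0,0,0.02,0,0.08,0,0,0,0,0,0,0.08,0,0,0,0,0,0,0.0,0]}}

```text
clock: 12.65
tool_pos: [0.5478, -0.0282, 0.1486]
tool_rot: [-0.0, -0.375, 0.927, 0.0]
force: [-0.6, -2.8, -5.0]
finger_gap: 0.023
finger_force: 79.6
```

{"api": "jog_arm", "payload": {"increments": [0,0,0,0,0,0.08,0,0,0,0,0,0,0.08,0,0,0,0,0,0,0.0,0]}}

```text
clock: 13.02
tool_pos: [0.5478, -0.0283, 0.1424]
tool_rot: [-0.0, -0.375, 0.927, 0.0]
force: [-0.9, -3.6, -5.3]
finger_gap: 0.0227
finger_force: 79.6
```

```bash
python3 goto.py 134 548.5 -27.9 134
```

```text
t 13.03 p [547.76 -28.26 142.4 ] yawY 134.04 zaxis [-1.e-04  2.e-04 -1.e+00] q6 -2.598 F [-0.9 -3.6 -5.3] M [-0.8   0.15 -0.07] gap 0.0227
rot [0.0001 0.     0.0004] shift(before turn) [-0.02  -0.006  0.21 ] shift(after) [-0.02  -0.006  0.21 ]
```

{"api": "jog_arm", "payload": {"increments": [0,0,0,0.01,-0.01,0.08,0,0,0,0,0,0,0.07,0,0,0,0,0,0,0.0,0]}}

```text
clock: 13.4
tool_pos: [0.5477, -0.0285, 0.1364]
tool_rot: [0.0, -0.375, 0.927, 0.0]
force: [-0.8, -1.6, -4.0]
finger_gap: 0.0229
finger_force: 79.9
```

{"api": "jog_arm", "payload": {"increments": [0,0,0,0,0,0.04,0,0,0,0,0,0,0.04,0,0,0,0,0,0,0.0,0]}}

```text
clock: 13.78
tool_pos: [0.5479, -0.0287, 0.1335]
tool_rot: [0.0, -0.375, 0.927, 0.0]
force: [-0.8, -1.1, -3.6]
finger_gap: 0.0227
finger_force: 80.0
```

{"api": "jog_arm", "payload": {"increments": [0,0,0,0,0,0.04,0,0,0,0,0,0,0.0,0]}}

```text
clock: 14.02
tool_pos: [0.548, -0.0288, 0.1324]
tool_rot: [0.0, -0.375, 0.927, 0.0]
force: [-1.0, -1.2, -0.9]
finger_gap: 0.0228
finger_force: 80.4
```

```bash
python3 st.py
```

```text
t 14.03 p [548.04 -28.82 132.4 ] yawY 134.04 zaxis [ 4.e-04  2.e-04 -1.e+00] q6 -2.599 F [-1.  -1.2 -0.9] M [-0.27  0.32 -0.01] gap 0.0228
```

{"api": "jog_arm", "payload": {"increments": [0,0,0,0,0,0.04,0,0,0,0,0,0,0.0,0]}}

```text
clock: 14.28
tool_pos: [0.5483, -0.0289, 0.132]
tool_rot: [0.0, -0.375, 0.927, -0.0]
force: [-5.0, -0.8, 6.2]
finger_gap: 0.0228
finger_force: 81.5
```

{"api": "jog_arm", "payload": {"increments": [0,0,0,0,0,0.03,0,0,0,0,0,0,0.0,0]}}

```text
clock: 14.52
tool_pos: [0.5484, -0.029, 0.1318]
tool_rot: [0.0, -0.375, 0.927, -0.0]
force: [-6.6, -0.5, 11.8]
finger_gap: 0.0233
finger_force: 82.3
```

{"api": "jog_arm", "payload": {"increments": [0,0,0,0.01,0.01,-0.01,0,0,0,0.055,0,0,0,0,0,0,0,0,0,0,0]}}

```text
clock: 14.9
tool_pos: [0.5481, -0.0289, 0.1317]
tool_rot: [0.001, -0.334, 0.942, -0.0]
force: [-4.9, -1.3, 7.7]
finger_gap: 0.023
finger_force: 81.4
```

```bash
python3 st.py
```

```text
t 14.9 p [548.13 -28.87 131.66] yawY 129.07 zaxis [ 0.0016 -0.     -1.    ] q6 -2.512 F [-4.9 -1.3  7.7] M [-0.05  0.96  0.04] gap 0.023
```

{"api": "jog_arm", "payload": {"increments": [0,0,0.05,0,0,0,0,0,0,0,0,0,0,0,0,0,0.05,0,0,0,0,0,0,0,0,0,0,0]}}

```text
clock: 15.4
tool_pos: [0.5476, -0.0288, 0.1299]
tool_rot: [0.0, -0.26, 0.965, -0.0]
force: [-1.4, 0.2, 1.0]
finger_gap: 0.0227
finger_force: 80.6
```

```bash
python3 st.py
```

```text
t 15.4 p [547.6  -28.81 129.93] yawY 120.2 zaxis [ 8.e-04  2.e-04 -1.e+00] q6 -2.358 F [-1.4  0.2  1. ] M [-0.13  0.35 -0.02] gap 0.0227
```

It dropped about 2 mm with only plug-level force, so it looks aligned. I'll press gently.

{"api": "jog_arm", "payload": {"increments": [0,0,0,0,0,0.04,0,0,0,0,0,0,0,0]}}

```text
clock: 15.65
tool_pos: [0.5475, -0.0288, 0.1281]
tool_rot: [0.0, -0.26, 0.966, -0.0]
force: [-0.9, -0.7, 1.5]
finger_gap: 0.0228
finger_force: 80.6
```

{"api": "jog_arm", "payload": {"increments": [0,0,0,0,0,0.03,0,0,0,0,0,0,0,0]}}

```text
clock: 15.9
tool_pos: [0.5475, -0.0289, 0.1269]
tool_rot: [0.0, -0.26, 0.966, -0.0]
force: [-0.8, 0.4, 1.0]
finger_gap: 0.0227
finger_force: 80.7
```

```bash
python3 st.py
```

```text
t 15.9 p [547.49 -28.86 126.92] yawY 120.1 zaxis [ 6.e-04  1.e-04 -1.e+00] q6 -2.356 F [-0.8  0.4  1. ] M [-0.15  0.15 -0.06] gap 0.0227
```

{"api": "jog_arm", "payload": {"increments": [0,0,0,0,0,0.05,0,0,0,0,0,0,0.05,0,0,0,0,0,0,0.05,0,0,0,0,0,0,0,0]}}

```text
clock: 16.4
tool_pos: [0.5474, -0.0289, 0.1207]
tool_rot: [0.0, -0.26, 0.966, -0.0]
force: [-0.9, -0.8, 1.8]
finger_gap: 0.0229
finger_force: 80.6
```

{"api": "jog_arm", "payload": {"increments": [0,0,0,0,0,0.04,0,0,0,0,0,0,0.04,0,0,0,0,0,0,0,0]}}

```text
clock: 16.77
tool_pos: [0.5474, -0.0289, 0.1176]
tool_rot: [0.0, -0.26, 0.966, -0.0]
force: [0.1, -1.0, 2.3]
finger_gap: 0.0228
finger_force: 80.8
```

{"api": "jog_arm", "payload": {"increments": [0,0,0,0,0,0.04,0,0,0,0,0,0,0,0]}}

```text
clock: 17.02
tool_pos: [0.5477, -0.0289, 0.1175]
tool_rot: [0.0, -0.26, 0.966, -0.0]
force: [-2.9, -1.3, 9.6]
finger_gap: 0.0232
finger_force: 81.9
```

{"api": "jog_arm", "payload": {"increments": [0,0,0,0,0,0.01,0,0,0,0,0,0,0,0,0,0,0,0,0,-0.025,0,0,0,0.05,0,0,0,0,0,0,0.05,0,0,0,0], "grip_force": 120}}

```text
clock: 17.65
tool_pos: [0.5476, -0.0287, 0.1176]
tool_rot: [0.0, -0.182, 0.983, 0.0]
force: [-3.1, 0.3, 8.5]
finger_gap: 0.0225
finger_force: 117.6
```

```bash
python3 st.py
```

```text
t 17.65 p [547.62 -28.71 117.6 ] yawY 110.98 zaxis [ 4.e-04  3.e-04 -1.e+00] q6 -2.196 F [-3.1  0.3  8.5] M [-0.    0.64  0.14] gap 0.0225
```

{"api": "jog_arm", "payload": {"increments": [0,0,0.1,0,0,-0.02,0,0,0,0.1,0,0,0,0,0,0,0.1,0,0,0,0]}}

```text
clock: 18.02
tool_pos: [0.5472, -0.0285, 0.1177]
tool_rot: [-0.0, 0.054, 0.999, 0.0]
force: [-0.9, 0.5, 5.0]
finger_gap: 0.022
finger_force: 117.3
```

```bash
python3 st.py
```

```text
t 18.02 p [547.25 -28.48 117.66] yawY 83.86 zaxis [-2.e-04  7.e-04 -1.e+00] q6 -1.723 F [-0.9  0.5  5. ] M [0.08 0.31 0.29] gap 0.022
```

{"api": "jog_arm", "payload": {"increments": [0,0,0.1,0,0,0,0,0,0,0.1,0,0,0,0,0,0,0.1,0,0,0,0,0,0,0.1,0,0,0,0,0,0,0.1,0,0,0,0]}}

```text
clock: 18.65
tool_pos: [0.5477, -0.028, 0.1177]
tool_rot: [0.0, 0.432, 0.902, 0.001]
force: [0.2, 1.8, 4.0]
finger_gap: 0.0224
finger_force: 117.6
```

{"api": "jog_arm", "payload": {"increments": [0,0,0.1,0,0,0,0,0,0,0.1,0,0,0,0,0,0,0.1,0,0,0,0,0,0,0.1,0,0,0,0,0,0,0.1,0,0,0,0]}}

```text
clock: 19.27
tool_pos: [0.5482, -0.028, 0.1177]
tool_rot: [0.0, 0.744, 0.668, 0.002]
force: [2.3, 1.5, 2.3]
finger_gap: 0.0221
finger_force: 117.5
```

```bash
python3 st.py
```

```text
t 19.27 p [548.22 -28.02 117.69] yawY -6.16 zaxis [ 0.0029  0.0016 -1.    ] q6 -0.152 F [2.3 1.5 2.3] M [ 0.41 -0.62  0.3 ] gap 0.0221
```

Going smoothly. I'll continue to about 195° of turn, then measure plate against deck.

{"api": "jog_arm", "payload": {"increments": [0,0,0.1,0,0,0,0,0,0,0.1,0,0,0,0,0,0,0.1,0,0,0,0,0,0,0.1,0,0,0,0,0,0,0.1,0,0,0,0]}}

```text
clock: 19.9
tool_pos: [0.5486, -0.0285, 0.1177]
tool_rot: [0.0, 0.943, 0.333, 0.002]
force: [4.0, 0.7, 0.1]
finger_gap: 0.0226
finger_force: 117.6
```

{"api": "jog_arm", "payload": {"increments": [0,0,0.1,0,0,0,0,0,0,0.1,0,0,0,0,0,0,0.05,0,0,0,0,0,0,0,0,0,0,0]}}

```text
clock: 20.4
tool_pos: [0.5485, -0.0288, 0.1178]
tool_rot: [0.0, 0.989, 0.145, 0.002]
force: [4.4, -0.7, -0.2]
finger_gap: 0.0224
finger_force: 117.5
```

Run:
```python
from st import *
q,K,E=grab('scene');p,_,_=grab('wrist');t,_,_=grab('top')
save('scene2.png',q);save('wrist2.png',p)
im=np.hstack([cv2.resize(q[150:230,180:270],(450,400),interpolation=cv2.INTER_CUBIC),cv2.resize(p,(350,262)).copy() if 0 else np.vstack([cv2.resize(p,(340,255)),cv2.resize(t[150:210,170:290],(340,145))])])
save('g.png',im)
```

```text
t 20.4 p [548.5  -28.82 117.75] yawY -73.36 zaxis [ 0.0036  0.     -1.    ] q6 1.02 F [ 4.4 -0.7 -0.2] M [-0.18 -1.04  0.06] gap 0.0224
```

View pics/g.png

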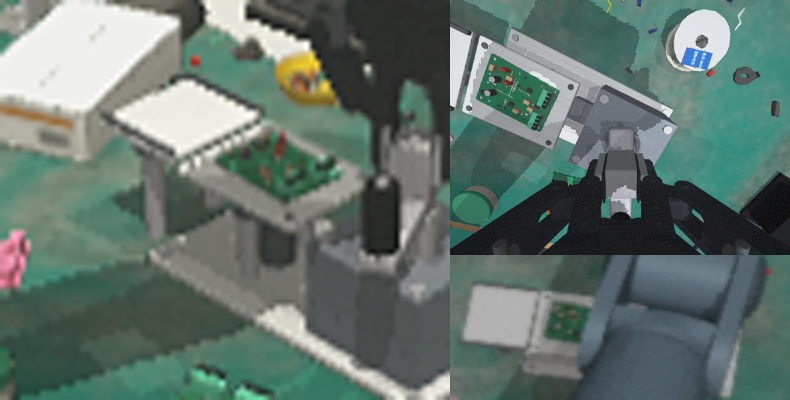

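The plate has risen but is still a little below the deck. I'll release here and take a tilted, close view from the robot side to measure the remaining step.

{"api": "jog_arm", "payload": {"increments": [0,0,0,0,0,0,1,0,0,0,0,0,0,1,0,0,0,0,0,-0.2,1,0,0,0,0,0,-1,1,0,0,0,0,0,-1,1]}}

```text
clock: 21.18
tool_pos: [0.5468, -0.0287, 0.2066]
tool_rot: [-0.0, 0.99, 0.144, -0.001]
force: [0.4, 0.3, 0.7]
finger_gap: 0.0852
finger_force: 0.0
```

Run:
```python
from st import *
H=np.array(manip.grab_frame('wrist')['hand_eye']);print(H.round(3))
K=np.array(manip.grab_frame('wrist')['camera_matrix']);print(K.round(0).tolist())
a=np.radians(40);yaw=np.radians(16.6-10*0)
h=np.array([np.cos(yaw),np.sin(yaw),0]);u=np.array([0,0,1.])
z=np.sin(a)*h-np.cos(a)*u;x=np.cos(a)*h+np.sin(a)*u;y=np.cross(z,x)
G=np.column_stack([x,y,z])
print(T[:3,:3].round(3)); print(G.round(3))
P=np.array([.574,.125,.078])
d=H[:3,:3]@np.array([0,-40/K[0,0],1]) # ray in tool
tcp=P-G@(H[:3,3]+d*.22)
print('tcp',tcp,'cam',tcp+G@H[:3,3])
import sys
print('rotvec',R.from_matrix(T[:3,:3].T@G).as_rotvec()/(np.pi/2),'shift before',(T[:3,:3].T@(tcp-s['tool_pos']))/.04)
```

```text
t 21.18 p [546.78 -28.69 206.6 ] yawY -73.4 zaxis [-1.2e-03  6.0e-04 -1.0e+00] q6 1.021 F [0.4 0.3 0.7] M [-0.01 -0.02  0.02] gap 0.0852
[[-0.001 -0.955 -0.296  0.075]
 [ 1.    -0.001 -0.    -0.   ]
 [-0.    -0.296  0.955 -0.145]
 [ 0.     0.     0.     1.   ]]
[[276.0, 0.0, 257.0], [0.0, 276.0, 193.0], [0.0, 0.0, 1.0]]
[[ 0.958  0.286 -0.001]
 [ 0.286 -0.958  0.001]
 [-0.001 -0.001 -1.   ]]
[[ 0.734  0.286  0.616]
 [ 0.219 -0.958  0.184]
 [ 0.643  0.    -0.766]]
tcp [0.49787306 0.10233186 0.10937358] cam [0.46414113 0.09227846 0.26847248]
rotvec [-5.37239125e-04  4.45100262e-01 -2.09280090e-04] shift before [-0.23356839 -3.48617283  2.43401067]
```

Run:
```python
from st import *
import pickle
p,K,E=grab('wrist');pickle.dump((p,K,E),open('A.pkl','wb'))
print(proj(K,E,(.574,.125,.078)))
```

```text
t 21.27 p [550.11 -29.47 211.52] yawY -73.4 zaxis [ 0.0095 -0.0023 -1.    ] q6 1.021 F [ 1.  -0.3  0.3] M [-0.05  0.01 -0.02] gap 0.0853
[111.49526083 117.94205062]
```

{"api": "jog_arm", "payload": {"increments": [0,0,0,0.1,-0.6,0,1,0,0,0,0.2,-1,0,1,0,0,0,0.2,-1,0,1,0,0,0,0.2,-1,0,1,0,0,0,0.2,-1,0,1]}}

```text
clock: 21.95
tool_pos: [0.5281, 0.159, 0.2043]
tool_rot: [-0.0, 0.99, 0.144, -0.001]
force: [0.2, 0.2, -0.8]
finger_gap: 0.0856
finger_force: 0.0
```

{"api": "jog_arm", "payload": {"increments": [0,0,0,0.2,-1,0,1,0,0,0,0.2,-1,0,1,0,0,0,0.2,-0.7,0,1,0,0,0,0,0,0,1,0,0,0,0,0,0,1]}}

```text
clock: 22.58
tool_pos: [0.5209, 0.2675, 0.2046]
tool_rot: [0.0, 0.99, 0.144, -0.001]
force: [-0.0, -0.3, 0.1]
finger_gap: 0.0855
finger_force: 0.0
```

Run:
```python
from st import *
import pickle
p,K,E=grab('wrist');pickle.dump((p,K,E),open('B.pkl','wb'))
b=proj(K,E,(.574,.125,.078));print(b)
pa,Ka,Ea=pickle.load(open('A.pkl','rb'));a=proj(Ka,Ea,(.574,.125,.078))
out=[]
for im,c in((pa,a),(p,b)):
  c0=int(np.clip(c[0]-65,0,512-133));r0=int(np.clip(c[1]-85,0,384-180));print(c0,r0)
  out.append(cv2.resize(im[r0:r0+180,c0:c0+133],None,fx=3,fy=3,interpolation=cv2.INTER_CUBIC))
save('i.png',np.hstack(out))
```

```text
t 22.57 p [520.94 267.51 204.65] yawY -73.42 zaxis [-1.7e-03 -6.0e-04 -1.0e+00] q6 1.562 F [-0.  -0.3  0.1] M [-0.02 -0.02  0.03] gap 0.0855
[407.61907029 174.86635424]
46 32
342 89
```

View pics/i.png

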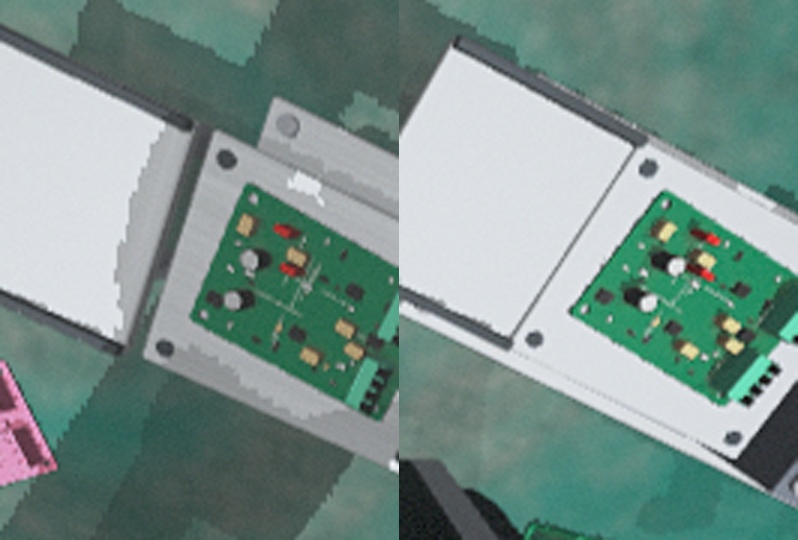

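Left crop (A): the deck's end edge runs from (189,131) to (124,349), and the plate screws are at (227,159) and (166,348). Right crop (B): the deck edge runs from (637,148) to (513,340), and the screws are at (648,167) and (534,338).

Run:
```python
from h import *
import pickle
pa,Ka,Ea=pickle.load(open('A.pkl','rb'));pb,Kb,Eb=pickle.load(open('B.pkl','rb'))
A=lambda u,v:((u+.5)/3-.5+46,(v+.5)/3-.5+32)
B=lambda u,v:((u-399+.5)/3-.5+342,(v+.5)/3-.5+89)
for n,a,b in [('deckU',(189,131),(637,148)),('deckL',(124,349),(513,340)),('scrU',(227,159),(648,167)),('scrL',(166,348),(534,338))]:
  P=tri([(Ka,Ea,A(*a)),(Kb,Eb,B(*b))]);print(n,P.round(4),proj(Ka,Ea,P)-A(*a))
```

```text
deckU [0.6114 0.1309 0.0817] [-0.01910897  0.51203826]
deckL [0.5396 0.1422 0.082 ] [ 0.08211235 -0.49286763]
scrU [0.6068 0.1213 0.076 ] [-0.00247711  0.04319672]
scrL [0.5416 0.1322 0.0758] [ 0.00379259 -0.0227063 ]
```

Deck minus plate is 5.9 mm, about 90° more of turn. Joint 6 allows that from the same grasp, so I'll return and regrip.

{"api": "jog_arm", "payload": {"increments": [0,0,0,-0.1,0.5,0,1,0,0,0,-0.2,1,0,1,0,0,0,-0.2,1,0,1,0,0,0,-0.2,1,0,1,0,0,0,-0.2,1,0,1]}}

```text
clock: 23.25
tool_pos: [0.538, 0.0822, 0.2056]
tool_rot: [0.0, 0.99, 0.143, 0.0]
force: [0.0, 0.6, 0.2]
finger_gap: 0.0853
finger_force: 0.0
```

{"api": "jog_arm", "payload": {"increments": [0,0,0,-0.2,1,0,1,0,0,0,-0.2,1,0,1,0,0,0,-0.16,0.79,0,1,0,0,0,0,0,0,1,0,0,0,0,0,0,1]}}

```text
clock: 23.88
tool_pos: [0.5482, -0.0286, 0.2055]
tool_rot: [-0.0, 0.99, 0.144, -0.0]
force: [-0.8, -0.8, 0.4]
finger_gap: 0.0851
finger_force: 0.0
```

```bash
python3 goto.py -73.4 548.4 -28.7 118
```

```text
t 23.88 p [548.24 -28.59 205.46] yawY -73.48 zaxis [-2.e-04  4.e-04 -1.e+00] q6 1.024 F [-0.8 -0.8  0.4] M [ 0.01 -0.02  0.01] gap 0.0851
rot [-0.0003  0.     -0.0009] shift(before turn) [0.003 0.005 2.187] shift(after) [0.003 0.004 2.187]
```

{"api": "jog_arm", "payload": {"increments": [0,0,0,0,0,0.5,1,0,0,0,0,0,0.7,1,0,0,0,0,0,0.6,1,0,0,0,0,0,0.3,1,0,0,0,0,0,0.05,1]}}

```text
clock: 24.5
tool_pos: [0.5483, -0.0275, 0.119]
tool_rot: [-0.0, 0.989, 0.145, -0.001]
force: [0.0, -0.1, -0.2]
finger_gap: 0.085
finger_force: 0.0
```

{"api": "jog_arm", "payload": {"increments": [0,0,0,0,0,0,0,0,0,0,0,0,0,0,0,0,0,0,0,0,0,0,0,0,0,0,0,0,0,0,0,0,0,0,0]}}

```text
clock: 25.12
tool_pos: [0.5493, -0.0282, 0.1204]
tool_rot: [0.0, 0.99, 0.144, 0.001]
force: [-0.9, -0.3, 5.9]
finger_gap: 0.0219
finger_force: 118.0
```

```bash
python3 st.py
```

```text
t 25.12 p [549.31 -28.22 120.39] yawY -73.41 zaxis [ 1.4e-03 -3.0e-04 -1.0e+00] q6 1.024 F [-0.9 -0.3  5.9] M [-0.05  0.17  0.07] gap 0.0219
```

Gripped. Turn 90° clockwise.

{"api": "jog_arm", "payload": {"increments": [0,0,0.1,0,0,0,0,0,0,0.1,0,0,0,0,0,0,0.1,0,0,0,0,0,0,0.1,0,0,0,0,0,0,0.1,0,0,0,0]}}

```text
clock: 25.75
tool_pos: [0.5493, -0.0288, 0.1204]
tool_rot: [0.001, 0.969, -0.247, 0.001]
force: [-1.2, -2.3, 4.5]
finger_gap: 0.0225
finger_force: 118.2
```

{"api": "jog_arm", "payload": {"increments": [0,0,0.1,0,0,0,0,0,0,0.1,0,0,0,0,0,0,0.1,0,0,0,0,0,0,0.1,0,0,0,0,0,0,0.1,0,0,0,0]}}

```text
clock: 26.38
tool_pos: [0.549, -0.0291, 0.1204]
tool_rot: [0.001, 0.801, -0.599, 0.001]
force: [-2.4, -3.3, 5.9]
finger_gap: 0.0222
finger_force: 118.5
```

{"api": "jog_arm", "payload": {"increments": [0,0,0,0,0,0,0,0,0,0,0,0,0,0]}}

```text
clock: 26.62
tool_pos: [0.549, -0.0291, 0.1204]
tool_rot: [0.001, 0.802, -0.598, 0.001]
force: [-2.3, -3.7, 5.8]
finger_gap: 0.022
finger_force: 118.3
```

```bash
python3 st.py
```

```text
t 26.62 p [548.99 -29.09 120.44] yawY -163.38 zaxis [ 3.0e-04 -2.4e-03 -1.0e+00] q6 2.595 F [-2.3 -3.7  5.8] M [-0.82  0.58 -0.  ] gap 0.022
```

{"api": "jog_arm", "payload": {"increments": [0,0,0,0,0,0,1,0,0,0,0,0,0,1,0,0,0,0,0,-0.2,1,0,0,0,0,0,-1,1,0,0,0,0,0,-0.95,1]}}

```text
clock: 27.25
tool_pos: [0.5486, -0.0278, 0.2068]
tool_rot: [-0.0, 0.802, -0.598, -0.0]
force: [0.8, -1.0, 0.3]
finger_gap: 0.0852
finger_force: 0.0
```

{"api": "jog_arm", "payload": {"increments": [0,0,-0.1,0,0,0,1,0,0,-0.1,0,0,0,1,0,0,-0.1,0,0,0,1,0,0,-0.1,0,0,0,1,0,0,-0.1,0,0,0,1]}}

```text
clock: 27.88
tool_pos: [0.5488, -0.0278, 0.206]
tool_rot: [-0.0, 0.97, -0.243, 0.0]
force: [0.9, -0.2, 0.3]
finger_gap: 0.0852
finger_force: 0.0
```

{"api": "jog_arm", "payload": {"increments": [0,0,-0.1,0,0,0,1,0,0,-0.1,0,0,0,1,0,0,-0.1,0,0,0,1,0,0,-0.1,0,0,0,1,0,0,-0.1,0,0,0,1]}}

```text
clock: 28.5
tool_pos: [0.5488, -0.0279, 0.206]
tool_rot: [-0.0, 0.989, 0.147, 0.0]
force: [-0.2, -0.5, 0.3]
finger_gap: 0.0855
finger_force: 0.0
```

{"api": "jog_arm", "payload": {"increments": [0,0,0,0,0,0,1,0,0,0,0,0,0,1]}}

```text
clock: 28.75
tool_pos: [0.5488, -0.0279, 0.2057]
tool_rot: [-0.0, 0.99, 0.143, 0.0]
force: [-0.5, -0.0, 0.3]
finger_gap: 0.0857
finger_force: 0.0
```

Run:
```python
from st import *
import pickle
p,K,E=grab('wrist');pickle.dump((p,K,E),open('A.pkl','wb'))
```

```text
t 28.75 p [548.77 -27.91 205.73] yawY -73.53 zaxis [ 4.e-04  2.e-04 -1.e+00] q6 1.026 F [-0.5 -0.   0.3] M [-0.01  0.01 -0.03] gap 0.0857
```

{"api": "jog_arm", "payload": {"increments": [0,0,0,0.1,-0.6,0,1,0,0,0,0.2,-1,0,1,0,0,0,0.2,-1,0,1,0,0,0,0.2,-1,0,1,0,0,0,0.2,-1,0,1]}}

```text
clock: 29.42
tool_pos: [0.5305, 0.16, 0.2057]
tool_rot: [-0.0, 0.99, 0.144, 0.0]
force: [0.1, -0.6, -0.6]
finger_gap: 0.0855
finger_force: 0.0
```

{"api": "jog_arm", "payload": {"increments": [0,0,0,0.2,-1,0,1,0,0,0,0.2,-1,0,1,0,0,0,0.2,-0.7,0,1,0,0,0,0,0,0,1,0,0,0,0,0,0,1]}}

```text
clock: 30.05
tool_pos: [0.5228, 0.2685, 0.2054]
tool_rot: [0.0, 0.99, 0.144, -0.0]
force: [-0.3, -0.1, -1.2]
finger_gap: 0.0854
finger_force: 0.0
```

Run:
```python
from st import *
import pickle
p,K,E=grab('wrist');pickle.dump((p,K,E),open('B.pkl','wb'))
b=proj(K,E,(.574,.125,.078))
pa,Ka,Ea=pickle.load(open('A.pkl','rb'));a=proj(Ka,Ea,(.574,.125,.078))
out=[]
for im,c in((pa,a),(p,b)):
  c0=int(np.clip(c[0]-65,0,512-133));r0=int(np.clip(c[1]-85,0,384-180));print(c0,r0)
  out.append(cv2.resize(im[r0:r0+180,c0:c0+133],None,fx=3,fy=3,interpolation=cv2.INTER_CUBIC))
save('j.png',np.hstack(out))
```

```text
t 30.05 p [522.83 268.5  205.44] yawY -73.45 zaxis [-2.e-04 -2.e-04 -1.e+00] q6 1.564 F [-0.3 -0.1 -1.2] M [ 0.06 -0.02 -0.02] gap 0.0854
45 31
342 91
```

View pics/j.png

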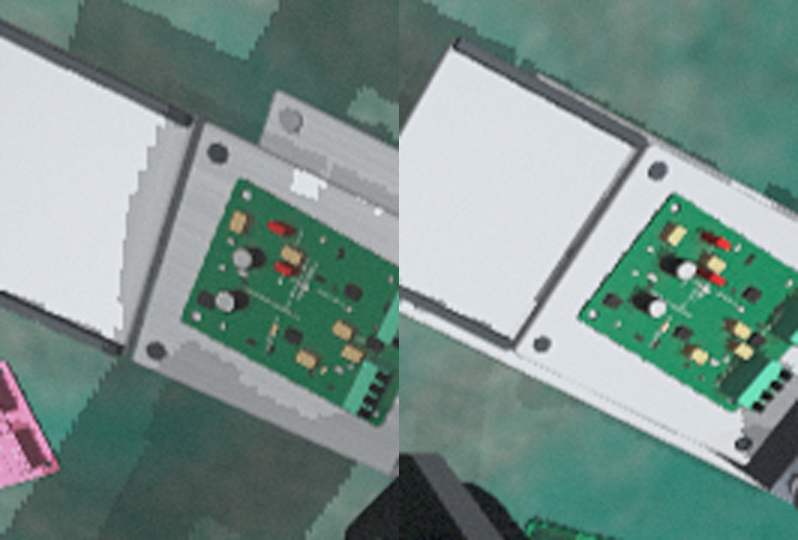

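The gap now looks equal in both views. A screws: (218,153) and (157,350). A deck edge: (190,124) to (126,351). B screws: (657,170) and (542,343). B deck edge: (636,150) to (515,343).

Run:
```python
from h import *
import pickle
pa,Ka,Ea=pickle.load(open('A.pkl','rb'));pb,Kb,Eb=pickle.load(open('B.pkl','rb'))
A=lambda u,v:((u+.5)/3-.5+45,(v+.5)/3-.5+31)
B=lambda u,v:((u-399+.5)/3-.5+342,(v+.5)/3-.5+91)
for n,a,b in [('deckU',(190,124),(637,150)),('deckL',(126,351),(514,343)),('scrU',(218,153),(657,170)),('scrL',(157,350),(542,343))]:
  P=tri([(Ka,Ea,A(*a)),(Kb,Eb,B(*b))]);print(n,P.round(4),proj(Ka,Ea,P)-A(*a))
p,K,E=grab('scene')
print(manip.look_for('crank_head','scene')[:1],proj(K,E,(.5445,-.0325,.130)))
```

```text
deckU [0.6116 0.1305 0.082 ] [-0.04372243  1.09840473]
deckL [0.539  0.1414 0.0823] [ 0.01583413 -0.0947865 ]
scrU [0.6067 0.1214 0.082 ] [-0.00340003  0.06296233]
scrL [0.5418 0.1321 0.082 ] [-0.01627326  0.09810127]
[{'centre': [257.8, 183.2], 'conf': 0.91}] [263.09671347 182.81321367]
```

```bash
python3 -c "
from cell import manip;print(manip.finish_job())"
```

```text
the job is handed in; nothing more can be done
None
```

I handed the job in with the crank home in the eye, the plate level with the deck to within about 0.3 mm by camera triangulation, the board still on the plate, and the gripper clear; the simulator returned no verdict.

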